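Clear the stain bottles and show the slide's label end to the reader

ROBOT

A 7-joint arm with a two-finger parallel gripper is mounted at the origin on the work surface. World frame = base frame: x ahead of the robot, y to its left, z up, the work surface at z = 0. Lengths are in m, angles in rad, forces in N, time in s.
With the tool pointing down it reaches from about 0.425 to 0.875 m from the base axis. Payload 9.9 kg.
Tool frame: the origin (TCP) lies at the very end of the fingers, on their centre line; the grasp point (between the pads) lies 19 mm behind it; z points along the fingers, y is the line along which they close (so a half turn about z gives the same grasp; the last joint's range is limited). The gripper opens to 85 mm and grips with 20 to 120 N. Pads are 22 mm wide; open, the fingers measure 114 mm over their backs; the gripper's body (76 mm by 85 mm) begins 54 mm behind the grasp point. The pads swing forward as they close: fully open they stand 13 mm farther back than shut.
Start: joints at [1.134, 0.576, 0.025, 1.437, -0.015, 1.129, -0.057], TCP at [0.233, -0.633, 0.231] pointing down, gripper open.
Joint ranges: [-2.76, 2.76], [-0.34, 2.15], [-1.52, 1.57], [0.19, 2.46], [-1.09, 4.23], [0.17, 1.99], [-2.82, 2.82]. Speed limits (rad/s): [2.22, 2.22, 3.01, 3.01, 3.14, 3.14, 3.14].

INTERFACE

Orientations are given as a 3x3 rotation matrix whose columns are the frame's x, y, z axes.
In Python, from station import * gives the robot as it stands.
- The arm moves only by the shell command python3 -m crank 'ROWS' [OPENING] [FORCE]. ROWS is JSON, a list of rows, each a list of 2 entries, a list of its own where there are three numbers: the shift along the tool's x, y, z in m, then the turn, a rotation vector about the tool's x, y, z in degrees. In form: [[[x, y, z], [ax, ay, az]], ...]. A call has 1 to 20 rows; each row shifts and turns the commanded pose from where the row before left it, along the tool's axes as they then stand; what a row does not reach is not made up. A row lasts 1/10 s, in which the tool goes at most 50 mm and 8.59 degrees, less where a joint would pass 70% of its speed; a pose out of reach is approached as far as the arm can. A call is refused whole if a number of a shift passes 0.05 or a number of a turn 8.59, either way. A call with a gripper value outside its range is refused whole. OPENING is the gripper's target within -1 to 1 (fully open at 1, half-way at 0, shut at -1), set as the call begins (- or left out, the last holds). The fingers move at their own pace and stop on an object; FORCE is the grip in N (left out, the last holds). Time passes only in rows, so rows that do not move let the fingers close. It gives the time, the measured TCP pose, the force, the opening and the grip force at its end, in the units of the state.
- state(): the state, without advancing time (a new reading comes with each control period).
- grab_frame(name): name is "scene" or "top" or "wrist"; returns a dict with "pixels" (480x640x3 uint8, red, green, blue), "vertical_fov" (degrees; the focal length in pixels is half the picture's height over the tangent of half this angle, whatever the lens; pixels are square), "cx", "cy" (the principal point, pixels), "k1" (the pictures are not rectified: a ray, as slopes to the right and down, at radius r is drawn at 1 + k1 r^2 times it, then the intrinsics apply), "camera_from_world" (4x4, takes a point from world to camera coordinates). Camera axes: x right, y up, looking along -z (the intrinsics and any distortion apply to the point x, -y, -z); pixel columns grow to the right and rows downward; lengths in m; the calibration is good to about 2 mm. A picture is of the moment at which its call begins. There is no depth.
- hand_in(): hands the job in; it is judged then, once.
The state is a dict: "time": time; "joints": joint angles; "qvel": joint speeds; "tau": joint torques, N m; "ee_pos": TCP position; "tool_rot": TCP orientation; "ft_force": force on the tool from outside, world axes, zero at the start; "torque": the same for the moment, N m; "gripper_width": opening from 0.0 (shut) to 1.0 (fully open); "finger_force": force on a finger pad.
Only numpy, scipy, OpenCV 4.12 (cv2) and the standard library are available. Lean on these libraries where they do the work, as an engineer would, in place of code of your own. Each camera call takes 0.05 s, during which the arm holds its last target. There are 200 camera calls.

TASK

The two stain bottles crowd the counting slide: first stand them upright in the two empty cells of the divided crate, one per cell. Then find the slide's label end, the frosted end with the small notched corner (the other end is frosted too but has both corners whole), pick the slide up by its other half and hold it level, label side up as it lies now, with the middle of the label end over the round disc of the label reader, about 8 cm above the disc, and the label end pointing straight at the reader's post. Finish while still holding it there, still; keep the bottles upright and leave the well plate, the tape roll and the bottle already in the crate alone.

Things in the scene. Friction and masses are not known exactly. Their poses are not given: they have to be found in the camera images.
- bottle_a_mid (a point): Middle (half-way up) of a white closed plastic bottle, 36 mm in diameter, 90 mm tall, about 90 g, standing on the bench beside one long edge of the slide, with 12 to 20 mm between bottle and slide. Its cap is nearly as wide as its body; grip it round the body.
- bottle_b_mid (a point): The same for the second, identical bottle, beside the slide's opposite long edge.
- slide_mid (a point): Centre of a thick glass counting slide, 76 x 30 x 5 mm (x, y, z), about 28 g, lying label side up at any heading on its rest, underside 12 mm above the bench. x runs along its length to the label end, z is the label side's normal (up). The outer 20 mm of both ends are frosted white; only the label end (+x) has a notch, 9 x 9 mm, cut out of its +x +y corner.
- slide_label (a point): Middle of the slide's label end, 28 mm from the slide's centre along its +x, 2.5 mm below its top; same axes as the slide.
- crate: Grey open crate fixed to the bench, outside 58 x 164 x 40 mm (x, y, z), walls, dividers and floor 5 mm thick, three cells in a row along its y, each about 48 x 48 mm. Origin at the centre of its underside. The middle cell already holds an amber bottle, 36 mm in diameter and 75 mm tall; the two outer cells are empty.
- crate_cell1 (a point): Centre of the floor of the empty cell at the crate's -y end (5 mm above the bench); same axes as the crate.
- crate_cell2 (a point): Centre of the floor of the empty cell at the crate's +y end; same axes as the crate.
- reader_spot (a point): Centre of the top of the grey disc (50 mm across, top 12 mm above the bench) on the base of the white label reader, which is fixed. x points from the disc to the reader's post, whose near face is 102 mm away; a camera head on it, 190 to 260 mm above the bench, reaches to 65 mm from the disc's centre. The base, 76 mm wide and 8 mm high, runs from x = -38 to 137 mm.
- well_plate: Bystander: clear well plate, 85 x 127 x 13 mm, loose on the bench beyond the slide. Origin at the centre of its underside.
- tape_roll: Bystander: roll of tape lying flat, 90 mm across, 24 mm high, on the bench beyond the slide. Origin at the centre of its underside.
- stock: Bystander: the amber bottle in the crate's middle cell. Origin at the centre of its underside.
- rest: Grey block 50 x 16 x 12 mm fixed to the bench under the slide, its long side (x) along the slide: each long edge of the slide overhangs it by 7 mm. Origin at the centre of its underside.
Things that resemble listed ones, but are neither listed nor needed, are in the scene too. Leave any turquoise look-alike of the part that bears bottle_b_mid alone.

How it is judged:
On the way:
1. both stain bottles stand in empty cells of the crate, the slide still on its rest (angle between each of bottle_a_mid, bottle_b_mid's own z axis and vertical below 0.17 rad and height (world z) of each of bottle_a_mid, bottle_b_mid below 0.056 m and linear speed of each of bottle_a, bottle_b below 0.03 m/s and (horizontal distance between bottle_a_mid and crate_cell1 below 0.018 m or horizontal distance between bottle_a_mid and crate_cell2 below 0.018 m) and contact force between each of bottle_a, bottle_b and the fingers below 0.1 N and (horizontal distance between bottle_b_mid and crate_cell1 below 0.018 m or horizontal distance between bottle_b_mid and crate_cell2 below 0.018 m) and height (world z) of slide_mid below 0.03 m), for 0.2 s.
At the end, for the whole second after the job is handed in: Bottles upright (10 deg), one per outer cell. Slide held still by fingers on its non-label half, label side up, level within 15 deg; label end's middle within 20 mm sideways of the disc's centre, 45-120 mm above the disc, pointing at the post within 20 deg (angle between each of bottle_a_mid, bottle_b_mid's own z axis and vertical below 0.17 rad and height (world z) of each of bottle_a_mid, bottle_b_mid below 0.056 m and linear speed of each of bottle_a, bottle_b, slide below 0.03 m/s and (horizontal distance between bottle_a_mid and crate_cell1 below 0.018 m or horizontal distance between bottle_a_mid and crate_cell2 below 0.018 m) and contact force between each of bottle_a, bottle_b and the fingers below 0.1 N and (horizontal distance between bottle_b_mid and crate_cell1 below 0.018 m or horizontal distance between bottle_b_mid and crate_cell2 below 0.018 m) and horizontal distance between slide_label and reader_spot below 0.02 m and z of slide_label in the frame of reader_spot between 0.045 and 0.12 m and angle between slide_mid's own z axis and vertical below 0.26 rad and angle between the x axis of slide_mid and the x axis of reader_spot, either way round below 0.35 rad and x of slide_mid in the frame of reader_spot below 0 m and x of the grasp point in the frame of slide_mid below 0.003 m and contact force between the fingers and slide above 1 N and contact force between slide and reader below 0.1 N); the arm keeps its last pose, push and grip.
It fails at once if the well plate, tape roll or amber bottle is shifted by more than 25 mm or the amber bottle is tipped (distance of any of well_plate, tape_roll, stock from where it was at the start of the episode above 0.025 m or angle between stock's own z axis and vertical above 0.5 rad).
It fails at once if a stain bottle is tipped by more than 35 degrees (angle between any of bottle_a_mid, bottle_b_mid's own z axis and vertical above 0.6 rad).
It also fails if it takes over 64 s, if anything falls off the work surface, if the arm or the gripper's body presses on something with over 40 N, if the wrist force passes 120 N, or if a joint passes its speed limit or range.

## Working session

There is one attempt and no reset: what is moved stays moved. The work goes in short steps, Python scripts to look and compute and a shell command to move; the robot and the scene stay as the last step left them, time stands still between calls to the robot, and variables do not carry over. Pictures are saved under pics/ and viewed, at most 10 in all, crops included, and the job is handed in when it is done.

```bash
mkdir -p pics; cat > h.py <<'E'
from station import *
import numpy as np, cv2
def grab(n,f):
    d=grab_frame(n); cv2.imwrite('pics/'+f,d['pixels'][:,:,::-1]); np.save('pics/'+f+'.npy',np.array([d['vertical_fov'],d['cx'],d['cy'],d['k1'],*np.array(d['camera_from_world']).ravel()])); return d
def load(f):
    a=np.load('pics/'+f+'.npy'); return a[:4],a[4:].reshape(4,4)
def pix(f,P):
    (v,cx,cy,k),T=load(f); fl=240/np.tan(np.radians(v)/2)
    p=T[:3,:3]@np.array(P)+T[:3,3]; u=np.array([p[0],-p[1]])/-p[2]; u=u*(1+k*u@u); return np.array([cx,cy])+fl*u
def world(f,uv,z):
    (v,cx,cy,k),T=load(f); fl=240/np.tan(np.radians(v)/2)
    d=(np.array(uv,float)-[cx,cy])/fl; u=d.copy()
    for _ in range(30): u=d/(1+k*u@u)
    r=T[:3,:3].T@np.array([u[0],-u[1],-1]); c=-T[:3,:3].T@T[:3,3]
    return c+r*(z-c[2])/r[2]
E
python3 - <<'E'
from h import *
for n in ['top','scene','wrist']: d=grab(n,n+'0.png'); print(n,d['vertical_fov'],d['k1'])
s=state(); print(s['ee_pos'],s['tool_rot'],s['gripper_width'],s['time'])
E
```

```text
top 46.51054983577227 -0.12142422200845143
scene 47.29796131304722 0.031777021533163766
wrist 68.36063566600404 -0.06425666606706523
[ 0.23312389 -0.63308797  0.23063448] [[ 9.38402453e-01  3.45543890e-01 -5.05871024e-04]
 [ 3.45544255e-01 -9.38401698e-01  1.19195133e-03]
 [-6.28387304e-05 -1.29333087e-03 -9.99999162e-01]] 0.9996341736759278 0.15
```

View pics/top0.png

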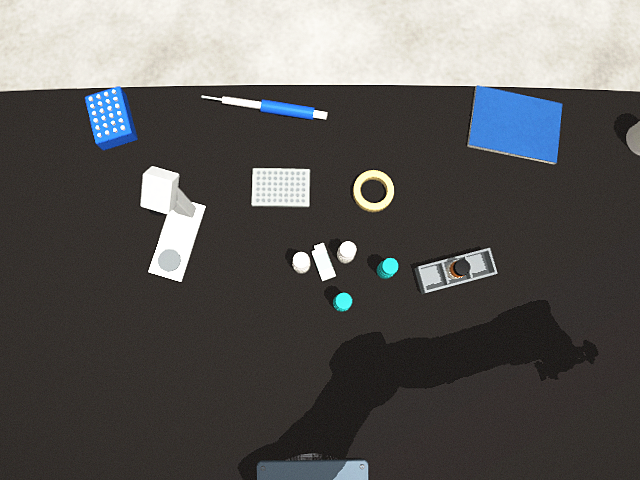

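View pics/scene0.png

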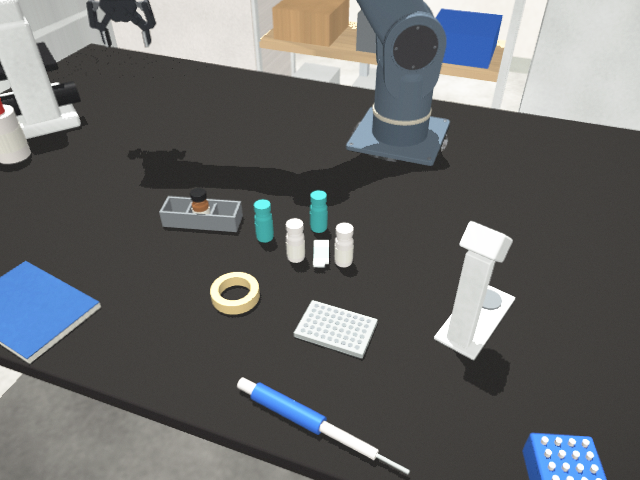

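Top view: white bottles at (301,262) and (346,251) flank the slide at (324,262). The turquoise look-alikes at (388,268) and (343,301) don't match "white", so I'll leave them. The crate is near (456,270) and the reader disc near (169,260). I'll confirm with one enlarged composite.

```bash
python3 - <<'E'
import cv2,numpy as np
t=cv2.imread('pics/top0.png')
def c(x,y,w,h,s): return cv2.resize(t[y:y+h,x:x+w],None,fx=s,fy=s,interpolation=cv2.INTER_CUBIC)
a=c(290,235,80,60,5)   # 400x300
b=c(140,195,80,100,3)  # 240x300... 
d=c(405,240,100,60,7.5) # 750x450
o=np.zeros((600,800,3),np.uint8)
o[:300,:400]=a; o[:300,400:640]=b
d=c(405,240,100,60,5); o[300:600,:500]=d
cv2.imwrite('pics/c1.png',o)
E
```

```text
(no output)
```

View pics/c1.png

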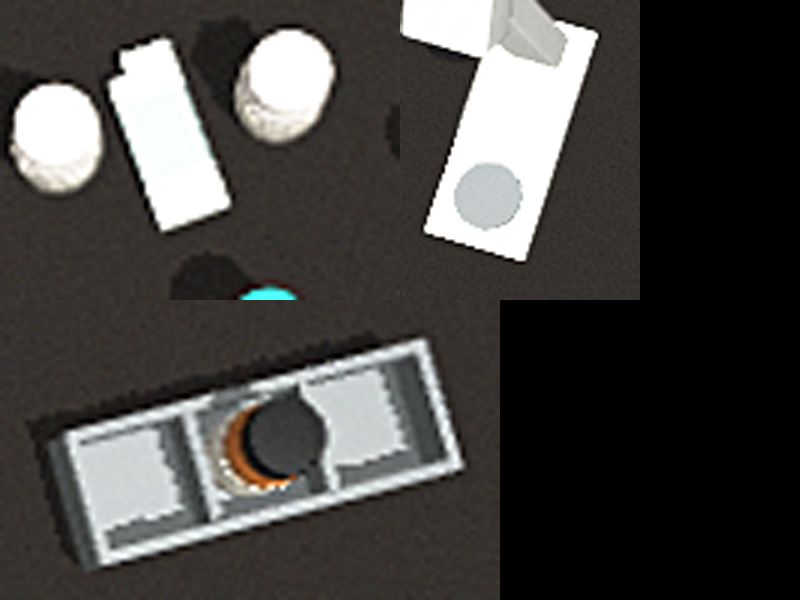

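The notch is at crop (115,60), the corner on the far-left side, so the label end is the one at top of the image (pixel ~(318,245)), away from the robot. Slide corners in the crop are TR(172,38), BR(231,207) and BL(165,232). Crate rim corners are (65,432), (428,340), (463,467) and (98,567). The disc is at (488,196).

```bash
python3 - <<'E'
from h import *
np.set_printoptions(precision=4,suppress=True)
def o(p,x0,y0,x,y,s): return [(p[0]-x0+.5)/s-.5+x,(p[1]-y0+.5)/s-.5+y]
A=lambda p,z: world('top0.png',o(p,0,0,290,235,5),z)
R=lambda p,z: world('top0.png',o(p,400,0,140,195,3),z)
C=lambda p,z: world('top0.png',o(p,0,300,405,240,5),z)
TR,BR,BL=[A(p,.017) for p in[(172,38),(231,207),(165,232)]]
print('slide',TR,BR,BL,'c',(TR+BL)/2,'len',np.linalg.norm(TR-BR),np.linalg.norm(BR-BL),'hd',np.degrees(np.arctan2(*(TR-BR)[[1,0]])),np.degrees(np.arctan2(*(BL-BR)[[1,0]])))
for n,p,q in(('L',(57,125),(294,224)),('R',(290,73),(344,229))): print(n,A(p,.09),world('scene0.png',q,.09))
c=[C(p,.04) for p in[(65,432),(428,340),(463,467),(98,567)]]
m=sum(c)/4; print('crate',m,np.linalg.norm(c[0]-c[1]),np.linalg.norm(c[1]-c[2]))
y=(c[0]+c[3]-c[1]-c[2]);y/=np.linalg.norm(y);print('ydir',y,np.degrees(np.arctan2(y[1],y[0])),'cells',m+.053*y,m-.053*y)
d=R((488,196),.012);print('disc',d,world('scene0.png',(489,299),.012))
b=[R(p,.008) for p in((425,233),(526,261),(598,35))]; x=b[2]-b[1]; print('reader',b,np.degrees(np.arctan2(x[1],x[0])))
print('dist slide-bottles')
E
```

```text
slide [ 0.5737 -0.0286  0.017 ] [ 0.5003 -0.0531  0.017 ] [ 0.4898 -0.0247  0.017 ] c [ 0.5317 -0.0267  0.017 ] len 0.07736545372255862 0.030231130640154286 hd 18.415265546797013 110.31019247760065
L [0.5265 0.0205 0.09  ] [ 0.5519 -0.0765  0.09  ]
R [ 0.547  -0.0739  0.09  ] [0.5328 0.0188 0.09  ]
crate [ 0.5086 -0.3119  0.04  ] 0.16475857525083623 0.0564366685970364
ydir [-0.2383  0.9712  0.    ] 103.78489407693574 cells [ 0.496  -0.2604  0.04  ] [ 0.5212 -0.3633  0.04  ]
disc [0.5374 0.3067 0.012 ] [0.542  0.3057 0.012 ]
reader [array([0.5112, 0.3528, 0.008 ]), array([0.4908, 0.2785, 0.008 ]), array([0.6566, 0.2307, 0.008 ])] -16.10078788934661
dist slide-bottles
```

```bash
python3 -m crank 2>&1 | head; ls
```

```text
invalid input
h.py
pics
```

```bash
python3 -m crank '[[[0.035,-0.0296,0],[0,0,0]],[[0.035,-0.0296,0],[0,0,0]],[[0.035,-0.0296,0],[0,0,0]],[[0.035,-0.0296,0],[0,0,0]],[[0.035,-0.0296,0],[0,0,0]],[[0.035,-0.0296,0],[0,0,0]],[[0.035,-0.0296,0],[0,0,0]],[[0.035,-0.0296,0],[0,0,0]],[[0.035,-0.0296,0],[0,0,0]],[[0.035,-0.0296,0],[0,0,0]],[[0.035,-0.0296,0],[0,0,0]],[[0.035,-0.0296,0],[0,0,0]],[[0.035,-0.0296,0],[0,0,0]],[[0.035,-0.0296,0],[0,0,0]],[[0,0,0],[0,0,-8.36]],[[0,0,0],[0,0,-8.36]],[[0,0,0],[0,0,-8.36]],[[0,0,0],[0,0,-8.36]],[[0,0,0],[0,0,-8.36]],[[0,0,0],[0,0,-8.36]]]' 1 40
python3 -m crank '[[[0,0,0],[0,0,-8.36]],[[0,0,0],[0,0,-8.36]],[[0,0,0],[0,0,-8.36]],[[0,0,0],[0,0,-8.36]],[[0,0,0],[0,0,0]],[[0,0,0],[0,0,0]]]'
python3 - <<'E'
from h import *
grab('wrist','w1.png'); s=state(); print(s['ee_pos'],s['tool_rot'],s['joints'])
E
```

```text
time: 2.15
ee_pos: [0.5497, -0.0753, 0.2311]
tool_rot: [[0.33, 0.944, -0.0], [0.944, -0.33, 0.0], [-0.0, -0.0, -1.0]]
ft_force: [0.9, -0.2, 0.7]
gripper_width: 0.998
finger_force: 0.0
time: 2.75
ee_pos: [0.5498, -0.0754, 0.2311]
tool_rot: [[-0.234, 0.972, -0.0], [0.972, 0.234, 0.0], [0.0, -0.0, -1.0]]
ft_force: [0.3, -0.6, 0.4]
gripper_width: 1.005
finger_force: 0.0
[ 0.54975852 -0.07535928  0.2311725 ] [[-2.34638125e-01  9.72082739e-01 -3.15558120e-04]
 [ 9.72082777e-01  2.34638163e-01  8.79129189e-05]
 [ 1.59500608e-04 -2.86120891e-04 -9.99999946e-01]] [ 0.37169024  0.42298366 -0.46558706  1.74779528  0.21754916  1.02234556
  0.06412985]
```

View pics/w1.png

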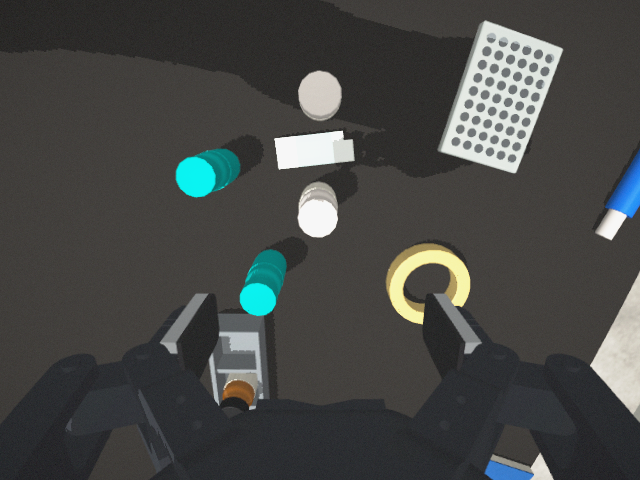

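The wrist view shows the white caps at (318,217) (R) and (320,90) (L). The slide is near (314,149) with its label notch at the right end, which is world +x and so agrees with the top view.

```bash
python3 - <<'E'
from h import *
np.set_printoptions(precision=4,suppress=True)
f='w1.png'; p,T=load(f); print('cam',-T[:3,:3].T@T[:3,3])
print('R',world(f,(318,216),.09),'L',world(f,(320,92),.09))
print('slide',[world(f,q,.017) for q in((276,141),(279,169),(354,161),(343,131))])
print('T',world(f,(197,177),.09),world(f,(258,300),.09))
print('check disc/top slide center',pix('top0.png',[.55,-.0745,.09]),pix(f,[.549,-.0745,.09]),pix(f,[.549,-.0745,0]))
s=state();R=np.array(s['tool_rot'])
for n,P in(('R',[.5495,-.075,0]),): print(R.T@(np.array(P)-s['ee_pos']))
E
```

```text
cam [ 0.5319 -0.0044  0.3737]
R [ 0.5463 -0.0742  0.09  ] L [0.5252 0.0201 0.09  ]
slide [array([ 0.4921, -0.0279,  0.017 ]), array([ 0.5006, -0.054 ,  0.017 ]), array([ 0.5717, -0.0288,  0.017 ]), array([ 0.5537, -0.0033,  0.017 ])]
T [ 0.4436 -0.0654  0.09  ] [ 0.5121 -0.1619  0.09  ]
check disc/top slide center [347.8691 247.7548] [321.1364 217.1432] [321.0898 196.4448]
[ 0.0004 -0.0001  0.2312]
```

```bash
python3 -m crank '[[[0,-0.002,0.03],[0,0,0]],[[0,0,0.03],[0,0,0]],[[0,0,0.03],[0,0,0]],[[0,0,0.03],[0,0,0]],[[0,0,0.03],[0,0,0]],[[0,0,0.02],[0,0,0]],[[0,0,0.01],[0,0,0]],[[0,0,0.01],[0,0,0]],[[0,0,0],[0,0,0]]]' 1 40
python3 -m crank '[[[0,0,0],[0,0,0]],[[0,0,0],[0,0,0]],[[0,0,0],[0,0,0]],[[0,0,0],[0,0,0]],[[0,0,0],[0,0,0]],[[0,0,0],[0,0,0]],[[0,0,0],[0,0,0]],[[0,0,0],[0,0,0]],[[0,0,0],[0,0,0]],[[0,0,0],[0,0,0]]]' -1 40
```

```text
time: 3.7
ee_pos: [0.5477, -0.0757, 0.0407]
tool_rot: [[-0.238, 0.971, -0.001], [0.971, 0.238, -0.0], [0.0, -0.001, -1.0]]
ft_force: [-0.8, 0.3, -0.6]
gripper_width: 1.002
finger_force: 0.0
time: 4.7
ee_pos: [0.5483, -0.0759, 0.0421]
tool_rot: [[-0.238, 0.971, 0.001], [0.971, 0.238, -0.0], [-0.001, 0.001, -1.0]]
ft_force: [-1.2, 0.2, 5.4]
gripper_width: 0.401
finger_force: 39.2
```

```bash
python3 -m crank '[[[0,0,-0.02],[0,0,0]],[[0,0,-0.025],[0,0,0]],[[0,0,-0.025],[0,0,0]],[[0,0,-0.025],[0,0,0]],[[0,0,-0.025],[0,0,0]],[[-0.0273,-0.0095,0],[0,0,0]],[[-0.0273,-0.0095,0],[0,0,0]],[[-0.0273,-0.0095,0],[0,0,0]],[[-0.0273,-0.0095,0],[0,0,0]],[[-0.0273,-0.0095,0],[0,0,0]],[[-0.0273,-0.0095,0],[0,0,0]],[[-0.0273,-0.0095,0],[0,0,0]],[[-0.0273,-0.0095,0],[0,0,0]],[[-0.0273,-0.0095,0],[0,0,0]],[[-0.0273,-0.0095,0],[0,0,0]],[[0,0,0],[0,0,0]],[[0,0,0],[0,0,0]]]'
python3 - <<'E'
from h import *
grab('wrist','w2.png');grab('scene','s2.png');grab('top','t2.png'); s=state(); print(s['ee_pos'],s['tool_rot'])
E
```

```text
time: 6.4
ee_pos: [0.5204, -0.364, 0.1612]
tool_rot: [[-0.237, 0.971, -0.0], [0.971, 0.237, 0.0], [0.0, -0.0, -1.0]]
ft_force: [-0.0, -0.0, -0.8]
gripper_width: 0.4
finger_force: 40.3
[ 0.52124394 -0.36221073  0.16146464] [[-2.40292829e-01  9.70700419e-01  2.28429466e-04]
 [ 9.70700317e-01  2.40292669e-01  5.72223271e-04]
 [ 5.00567443e-04  3.59237704e-04 -9.99999810e-01]]
```

View pics/w2.png

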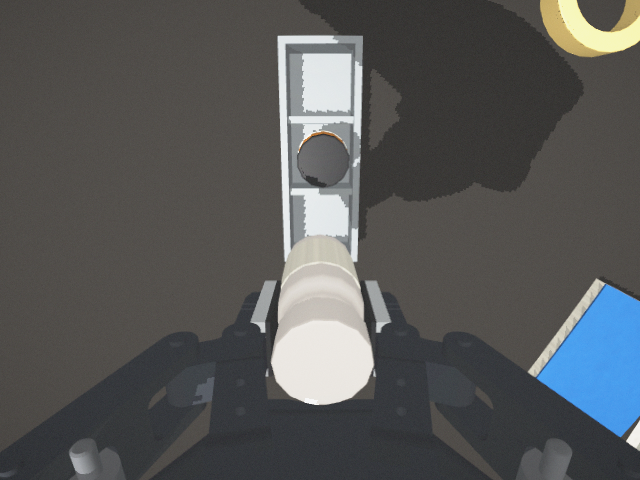

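The crate's +y end rim has outer corners at (278,37) and (362,37). The near outer sides are at (285,250) and (358,250). The bottle is gripped upright.

```bash
python3 - <<'E'
from h import *
np.set_printoptions(precision=4,suppress=True)
f='w2.png'
a,b,c,d=[world(f,q,.04) for q in((278,37),(362,37),(285,250),(358,250))]
print(a,b,c,d,np.linalg.norm(a-b))
m=(a+b)/2; y=m-(c+d)/2; y/=np.linalg.norm(y); print('y',np.degrees(np.arctan2(y[1],y[0])))
y=np.array([np.cos(np.radians(103.8)),np.sin(np.radians(103.8)),0])
c=m-.082*y; print('center',c,'cells',c-.053*y,c+.053*y)
s=state();R=np.array(s['tool_rot']);print('dtool',R.T@(c-.053*y-s['ee_pos']),s['ee_pos'])
print('bottom of bottle axis',pix('top0.png',[.5,-.2,0]))
E
```

```text
[ 0.4598 -0.2422  0.04  ] [ 0.5153 -0.2286  0.04  ] [ 0.497 -0.391  0.04 ] [ 0.5532 -0.3772  0.04  ] 0.05713293685102518
y 104.1620884254776
center [ 0.5071 -0.315   0.04  ] cells [ 0.5198 -0.3665  0.04  ] [ 0.4945 -0.2636  0.04  ]
dtool [-0.0039 -0.0025  0.1215] [ 0.5212 -0.3622  0.1615]
bottom of bottle axis [402.6739 276.3209]
```

```bash
python3 -m crank '[[[-0.0035,-0.0015,0.01],[0,0,0]],[[0,0,0.02],[0,0,0]],[[0,0,0.02],[0,0,0]],[[0,0,0.02],[0,0,0]],[[0,0,0.015],[0,0,0]],[[0,0,0.01],[0,0,0]],[[0,0,0.01],[0,0,0]],[[0,0,0.007],[0,0,0]],[[0,0,0],[0,0,0]]]'
```

```text
time: 7.45
ee_pos: [0.52, -0.367, 0.0486]
tool_rot: [[-0.239, 0.971, -0.001], [0.971, 0.239, 0.001], [0.001, -0.001, -1.0]]
ft_force: [-0.2, 0.3, -1.4]
gripper_width: 0.404
finger_force: 40.3
```

```bash
python3 -m crank '[[[0,0,0],[0,0,0]],[[0,0,0],[0,0,0]],[[0,0,0],[0,0,0]],[[0,0,0],[0,0,0]],[[0,0,0],[0,0,0]],[[0,0,0],[0,0,0]],[[0,0,0],[0,0,0]],[[0,0,-0.02],[0,0,0]],[[0,0,-0.03],[0,0,0]],[[0,0,-0.05],[0,0,0]],[[0,0,-0.05],[0,0,0]]]' 1
python3 -m crank '[[[0.0374,0.0099,0],[0,0,0]],[[0.0374,0.0099,0],[0,0,0]],[[0.0374,0.0099,0],[0,0,0]],[[0.0374,0.0099,0],[0,0,0]],[[0.0374,0.0099,0],[0,0,0]],[[0.0374,0.0099,0],[0,0,0]],[[0.0374,0.0099,0],[0,0,0]],[[0.0374,0.0099,0],[0,0,0]],[[0.0374,0.0099,0],[0,0,0]],[[0.0374,0.0099,0],[0,0,0]],[[0,0,0],[0,0,0]],[[0,0,0],[0,0,0]]]'
python3 - <<'E'
from h import *
d=grab('wrist','w3.png'); s=state(); R=np.array(s['tool_rot']); print(s['ee_pos'],R.T@(np.array([.527,.0203,.041])-s['ee_pos']),pix('w3.png',[.527,.0203,.09]))
E
```

```text
time: 8.55
ee_pos: [0.5197, -0.3669, 0.2004]
tool_rot: [[-0.239, 0.971, -0.001], [0.971, 0.239, 0.001], [0.001, -0.001, -1.0]]
ft_force: [1.0, -0.7, -0.5]
gripper_width: 0.999
finger_force: 0.0
time: 9.75
ee_pos: [0.527, 0.0205, 0.1994]
tool_rot: [[-0.241, 0.97, 0.0], [0.97, 0.241, -0.0], [-0.0, -0.0, -1.0]]
ft_force: [-0.2, -0.5, 0.0]
gripper_width: 0.996
finger_force: 0.0
[0.52701314 0.01913985 0.19925625] [0.00121321 0.0003092  0.15825555] [321.72539325 229.28380267]
```

View pics/w3.png

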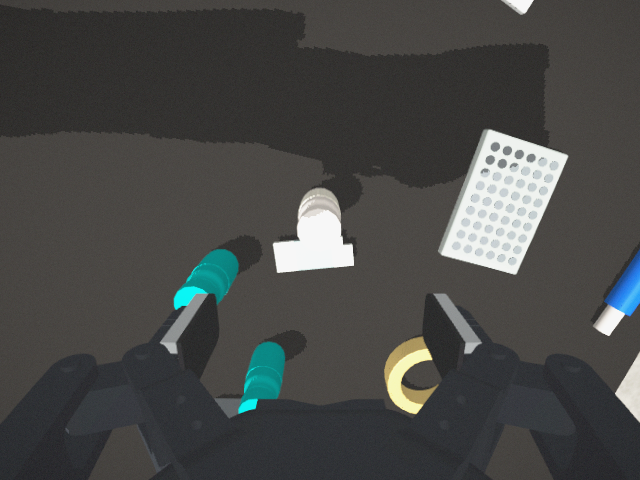

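The cap centre is at about (319,227), against a predicted (322,229). It's aligned, so I'll descend and grip.

```bash
python3 -m crank '[[[0.0015,0,0.03],[0,0,0]],[[0,0,0.03],[0,0,0]],[[0,0,0.03],[0,0,0]],[[0,0,0.03],[0,0,0]],[[0,0,0.02],[0,0,0]],[[0,0,0.01],[0,0,0]],[[0,0,0.008],[0,0,0]],[[0,0,0],[0,0,0]]]' 1 40
python3 -m crank '[[[0,0,0],[0,0,0]],[[0,0,0],[0,0,0]],[[0,0,0],[0,0,0]],[[0,0,0],[0,0,0]],[[0,0,0],[0,0,0]],[[0,0,0],[0,0,0]],[[0,0,0],[0,0,0]],[[0,0,0],[0,0,0]],[[0,0,0],[0,0,0]]]' -1 40
```

```text
time: 10.6
ee_pos: [0.5266, 0.0204, 0.041]
tool_rot: [[-0.238, 0.971, -0.001], [0.971, 0.238, -0.0], [-0.0, -0.001, -1.0]]
ft_force: [-0.4, -0.6, -0.5]
gripper_width: 1.004
finger_force: 0.0
time: 11.5
ee_pos: [0.527, 0.021, 0.0421]
tool_rot: [[-0.239, 0.971, 0.001], [0.971, 0.239, -0.0], [-0.0, 0.001, -1.0]]
ft_force: [-2.6, -0.6, 6.9]
gripper_width: 0.402
finger_force: 39.1
```

```bash
python3 -m crank '[[[0,0,-0.02],[0,0,0]],[[0,0,-0.025],[0,0,0]],[[0,0,-0.025],[0,0,0]],[[0,0,-0.025],[0,0,0]],[[0,0,-0.025],[0,0,0]],[[-0.0268,-0.0099,0],[0,0,0]],[[-0.0268,-0.0099,0],[0,0,0]],[[-0.0268,-0.0099,0],[0,0,0]],[[-0.0268,-0.0099,0],[0,0,0]],[[-0.0268,-0.0099,0],[0,0,0]],[[-0.0268,-0.0099,0],[0,0,0]],[[-0.0268,-0.0099,0],[0,0,0]],[[-0.0268,-0.0099,0],[0,0,0]],[[-0.0268,-0.0099,0],[0,0,0]],[[-0.0268,-0.0099,0],[0,0,0]],[[0,0,0],[0,0,0]],[[0,0,0],[0,0,0]],[[0,0,0],[0,0,0]]]'
python3 - <<'E'
from h import *
grab('scene','s4.png'); d=grab('wrist','w4.png'); grab('top','t4.png');s=state(); print(s['ee_pos'])
a,b=cv2.imread('pics/s4.png'),cv2.imread('pics/t4.png')
cv2.imwrite('pics/c4.png',np.hstack([cv2.resize(a[130:280,110:310],None,fx=2,fy=4*.5),cv2.resize(b[200:300,395:515],None,fx=3,fy=3)]))
E
```

```text
time: 13.3
ee_pos: [0.4947, -0.2618, 0.1614]
tool_rot: [[-0.24, 0.971, 0.0], [0.971, 0.24, 0.001], [0.001, 0.0, -1.0]]
ft_force: [0.2, 0.7, -1.8]
gripper_width: 0.401
finger_force: 40.6
[ 0.49486158 -0.26182716  0.16146016]
```

```bash
python3 -m crank '[[[-0.001,0,0.01],[0,0,0]],[[0,0,0.02],[0,0,0]],[[0,0,0.02],[0,0,0]],[[0,0,0.02],[0,0,0]],[[0,0,0.015],[0,0,0]],[[0,0,0.01],[0,0,0]],[[0,0,0.01],[0,0,0]],[[0,0,0.007],[0,0,0]],[[0,0,0],[0,0,0]]]'
```

```text
time: 14.35
ee_pos: [0.4945, -0.2636, 0.0485]
tool_rot: [[-0.239, 0.971, -0.001], [0.971, 0.239, 0.0], [0.001, -0.001, -1.0]]
ft_force: [-0.0, -0.4, -1.2]
gripper_width: 0.4
finger_force: 40.6
```

```bash
python3 -m crank '[[[0,0,0],[0,0,0]],[[0,0,0],[0,0,0]],[[0,0,0],[0,0,0]],[[0,0,0],[0,0,0]],[[0,0,0],[0,0,0]],[[0,0,0],[0,0,0]],[[0,0,0],[0,0,0]],[[0,0,-0.02],[0,0,0]],[[0,0,-0.03],[0,0,0]],[[0,0,-0.05],[0,0,0]],[[0,0,-0.05],[0,0,0]],[[0,0,0],[0,0,0]]]' 1
python3 -m crank '[[[0.0219,0.0076,0],[0,0,0]],[[0.0219,0.0076,0],[0,0,0]],[[0.0219,0.0076,0],[0,0,0]],[[0.0219,0.0076,0],[0,0,0]],[[0.0219,0.0076,0],[0,0,0]],[[0.0219,0.0076,0],[0,0,0]],[[0.0219,0.0076,0],[0,0,0]],[[0.0219,0.0076,0],[0,0,0]],[[0.0219,0.0076,0],[0,0,0]],[[0.0219,0.0076,0],[0,0,0]],[[0,0,0],[0,0,-7.93]],[[0,0,0],[0,0,-7.93]],[[0,0,0],[0,0,-7.93]],[[0,0,0],[0,0,-7.93]],[[0,0,0],[0,0,-7.93]],[[0,0,0],[0,0,-7.93]]]'
python3 -m crank '[[[0,0,0],[0,0,-7.93]],[[0,0,0],[0,0,-7.93]],[[0,0,0],[0,0,-7.93]],[[0,0,0],[0,0,-7.93]],[[0,0,0],[0,0,-7.93]],[[0,0,0],[0,0,-7.93]],[[0,0,0],[0,0,0]],[[0,0,0],[0,0,0]]]'
python3 - <<'E'
from h import *
d=grab('wrist','w5.png'); grab('top','t5.png'); grab('scene','s5.png');s=state(); print(s['ee_pos'],s['tool_rot'],s['joints'])
a,b,c=[cv2.imread('pics/%s5.png'%k) for k in 'wts']
o=np.zeros((600,800,3),np.uint8)
o[:300,:400]=cv2.resize(c[130:280,110:310],(400,300)); o[:300,400:]=cv2.resize(b[210:315,390:530],(400,300))
o[300:,:400]=cv2.resize(a,(400,300)); o[300:,400:]=cv2.resize(a[180:360,200:440],(400,300))
cv2.imwrite('pics/c5.png',o)
E
```

```text
time: 15.55
ee_pos: [0.4981, -0.2646, 0.2058]
tool_rot: [[-0.239, 0.971, 0.009], [0.971, 0.239, -0.004], [-0.006, 0.008, -1.0]]
ft_force: [0.7, -0.1, -1.1]
gripper_width: 1.001
finger_force: 0.0
time: 17.15
ee_pos: [0.5161, -0.0331, 0.199]
tool_rot: [[-0.881, 0.474, -0.0], [0.474, 0.881, -0.0], [0.0, -0.0, -1.0]]
ft_force: [-0.1, -0.5, -0.6]
gripper_width: 1.002
finger_force: 0.0
time: 17.95
ee_pos: [0.5162, -0.0331, 0.199]
tool_rot: [[-0.947, -0.321, -0.0], [-0.321, 0.947, 0.0], [0.0, 0.0, -1.0]]
ft_force: [0.4, 0.8, 0.2]
gripper_width: 1.002
finger_force: 0.0
[ 0.51630551 -0.03299534  0.19931137] [[-9.46444009e-01 -3.22867986e-01  2.97319324e-05]
 [-3.22867986e-01  9.46443996e-01 -1.60338815e-04]
 [ 2.36286615e-05 -1.61351200e-04 -9.99999987e-01]] [ 0.62633304  0.51425205 -0.97324209  1.87294441  0.49764341  1.02014638
  1.34159127]
```

View pics/c5.png

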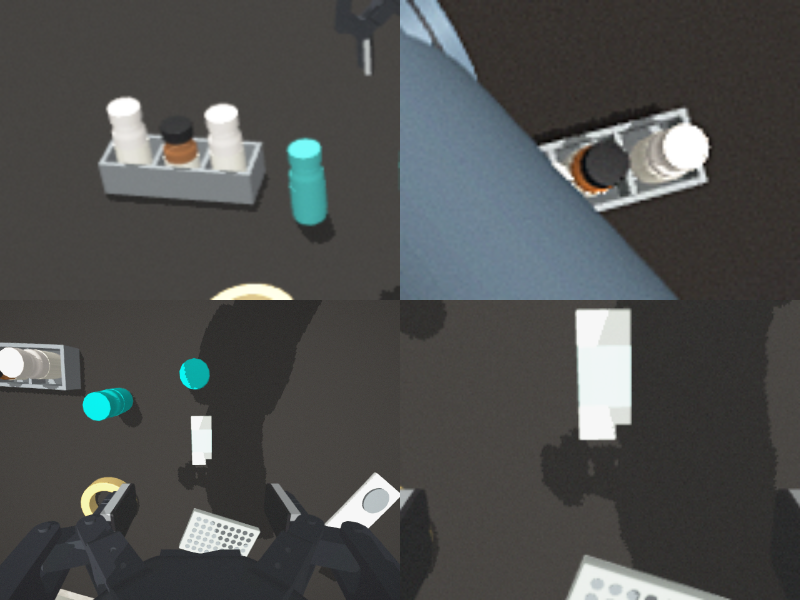

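Both bottles stand upright in the outer cells with the amber one untouched. The slide in the wrist crop has its far (non-label) end corners at (576,310) and (630,310). The label end is at the bottom, with corner (580,439) and the notch at the right (615–631, 424).

```bash
python3 - <<'E'
from h import *
np.set_printoptions(precision=4,suppress=True)
f='w5.png'; q=lambda x,y: world(f,((x-400)*.6+200,(y-300)*.6+180),.017)
a,b,c,d=q(576,310),q(630,310),q(580,439),q(631,424)
h=(c-a); e=b-a
print(np.linalg.norm(h),np.linalg.norm(e),np.degrees(np.arctan2(h[1],h[0])),np.degrees(np.arctan2(d[1]-b[1],d[0]-b[0])))
m=(b+c)/2; print('centre',m)
s=state();R=np.array(s['tool_rot']);m=(m+[.5318,-.0275,.017])/2
g=m-.017*np.array([np.cos(np.radians(19)),np.sin(np.radians(19)),0]);print('g',g,'dtool',R.T@(g-s['ee_pos']))
E
```

```text
0.07656609711287057 0.029912136229978115 19.835781359823528 20.05651301166668
centre [ 0.5307 -0.0265  0.017 ]
g [ 0.5152 -0.0325  0.017 ] dtool [0.0009 0.0008 0.1823]
```

```bash
python3 -m crank '[[[0.001,0.001,0.03],[0,0,0]],[[0,0,0.03],[0,0,0]],[[0,0,0.03],[0,0,0]],[[0,0,0.03],[0,0,0]],[[0,0,0.03],[0,0,0]],[[0,0,0.02],[0,0,0]],[[0,0,0.01],[0,0,0]],[[0,0,0.01],[0,0,0]],[[0,0,0.005],[0,0,0]],[[0,0,0],[0,0,0]]]' 1
python3 -m crank '[[[0,0,0],[0,0,0]],[[0,0,0],[0,0,0]],[[0,0,0],[0,0,0]],[[0,0,0],[0,0,0]],[[0,0,0],[0,0,0]],[[0,0,0],[0,0,0]],[[0,0,0],[0,0,0]],[[0,0,0],[0,0,0]],[[0,0,0],[0,0,0]],[[0,0,0],[0,0,0]]]' -1 40
```

```text
time: 19.1
ee_pos: [0.5152, -0.0324, 0.0043]
tool_rot: [[-0.946, -0.325, 0.0], [-0.325, 0.946, -0.0], [-0.0, -0.0, -1.0]]
ft_force: [1.0, 0.1, 0.1]
gripper_width: 1.001
finger_force: 0.0
time: 20.1
ee_pos: [0.5153, -0.0325, 0.0048]
tool_rot: [[-0.946, -0.325, 0.001], [-0.325, 0.946, -0.0], [-0.001, -0.001, -1.0]]
ft_force: [-1.3, -0.1, 5.0]
gripper_width: 0.34
finger_force: 38.9
```

```bash
python3 -m crank '[[[0,0,-0.01],[0,0,0]],[[0,0,-0.02],[0,0,0]],[[0,0,-0.03],[0,0,0]],[[0,0,-0.03],[0,0,0]],[[0,0,-0.03],[0,0,0]],[[-0.0074,0.0261,0],[0,0,0]],[[-0.0074,0.0261,0],[0,0,0]],[[-0.0074,0.0261,0],[0,0,0]],[[-0.0074,0.0261,0],[0,0,0]],[[-0.0074,0.0261,0],[0,0,0]],[[-0.0074,0.0261,0],[0,0,0]],[[-0.0074,0.0261,0],[0,0,0]]]'
python3 -m crank '[[[-0.0074,0.0261,0],[0,0,0]],[[-0.0074,0.0261,0],[0,0,0]],[[-0.0074,0.0261,0],[0,0,0]],[[-0.0074,0.0261,0],[0,0,0]],[[-0.0074,0.0261,0],[0,0,0]],[[-0.0074,0.0261,0],[0,0,0]],[[0,0,0],[0,0,7]],[[0,0,0],[0,0,7]],[[0,0,0],[0,0,7]],[[0,0,0],[0,0,7]],[[0,0,0],[0,0,7]],[[0,0,0],[0,0,0]],[[0,0,0.02],[0,0,0]],[[0,0,0.02],[0,0,0]],[[0,0,0],[0,0,0]],[[0,0,0],[0,0,0]],[[0,0,0],[0,0,0]]]'
python3 - <<'E'
from h import *
for n in('wrist','scene','top'): grab(n,n[0]+'6.png')
a,b,c=[cv2.imread('pics/%s6.png'%k) for k in 'wst']; s=state(); print(s['ee_pos'],s['tool_rot'])
o=np.zeros((600,800,3),np.uint8)
o[:300,:400]=cv2.resize(a,(400,300)); o[:300,400:]=cv2.resize(b[190:340,380:580],(400,300))
o[300:,:400]=cv2.resize(a[330:480,220:420],(400,300)); o[300:,400:]=cv2.resize(c[180:300,110:270],(400,300))
cv2.imwrite('pics/c6.png',o)
E
```

```text
time: 21.3
ee_pos: [0.5043, 0.1583, 0.125]
tool_rot: [[-0.946, -0.325, 0.0], [-0.325, 0.946, 0.0], [-0.0, 0.0, -1.0]]
ft_force: [1.1, 0.1, -1.2]
gripper_width: 0.335
finger_force: 39.7
time: 23.0
ee_pos: [0.4961, 0.3202, 0.0854]
tool_rot: [[-0.961, 0.275, 0.001], [0.275, 0.961, 0.001], [-0.001, 0.001, -1.0]]
ft_force: [-0.3, -0.1, 0.5]
gripper_width: 0.334
finger_force: 39.7
[0.4960733  0.32001795 0.08520475] [[-9.61229166e-01  2.75748720e-01  1.06498260e-03]
 [ 2.75749572e-01  9.61229214e-01  7.55760658e-04]
 [-8.15292350e-04  1.02012768e-03 -9.99999147e-01]]
```

View pics/c6.png

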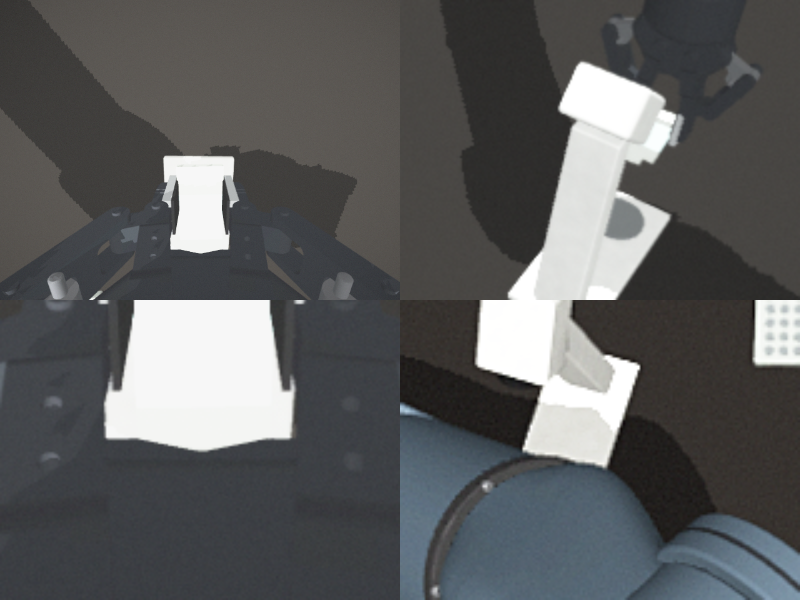

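The slide is held between the pads, with its notched end toward the post. I'll check level by overlaying the predicted outline.

```bash
python3 - <<'E'
from h import *
s=state(); R=np.array(s['tool_rot']); p=np.array(s['ee_pos']); X=-R[:,0]; Y=R[:,1]; Z=np.array([0,0,1.])
mid=p+.017*X+Z*.0097; lab=mid+.028*X; d=np.array([.539,.3065,.012]); print('label-disc',lab-d)
o=[]
for f,(x,y,w,h) in(('w6.png',(200,230,240,180)),('s6.png',(460,220,80,60))):
    im=cv2.imread('pics/'+f); k=400/w; c=cv2.resize(im[y:y+h,x:x+w],(400,300),interpolation=cv2.INTER_CUBIC); c0=c.copy()
    for zz in(-.0025,.0025):
        pts=[pix(f,mid+a*X+b*Y+zz*Z) for a,b in((-.038,-.015),(.038,-.015),(.038,.006),(.029,.006),(.029,.015),(-.038,.015))]
        cv2.polylines(c,[np.int32([((q-[x,y]+.5)*k) for q in pts])],True,(0,0,255) if zz>0 else (0,180,0),1)
    o.append(np.vstack([c0,c]))
cv2.imwrite('pics/c7.png',np.hstack(o))
E
```

```text
label-disc [0.00032861 0.00110921 0.08294144]
```

View pics/c7.png

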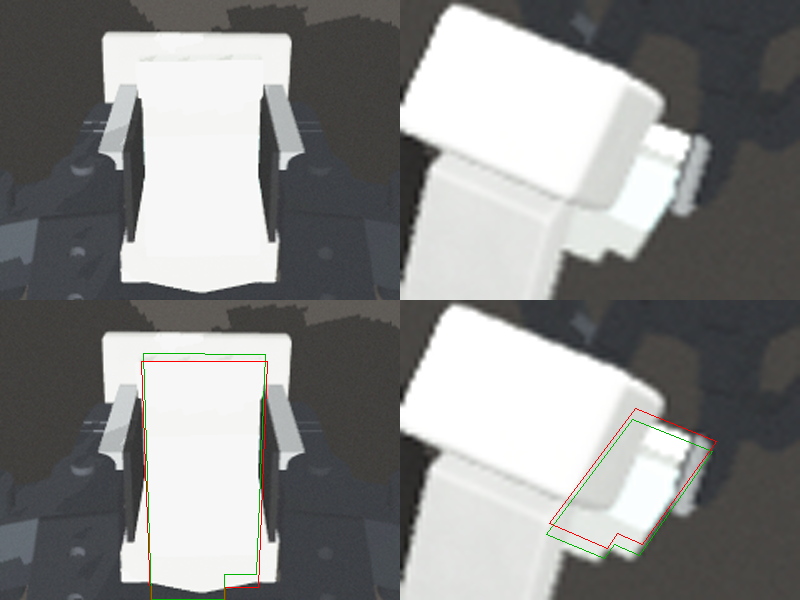

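The overlay matches to within a few millimetres: tilt is small, the label end is over the disc, and it is about 83 mm up. Handing in.

```bash
python3 -c "
from station import *
print(hand_in())"
```

```text
the job is handed in; nothing more can be done
None
```

I handed in the job with both white bottles standing upright in the crate's outer cells and the slide held still by its non-label half. Its label end is over the reader disc, about 83 mm up by my estimate, close to level and pointing at the post; the hand-in gave no verdict.

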